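Load the flask shaker

ROBOT

A 7-joint arm with a two-finger parallel gripper is mounted at the origin on the work surface. World frame = base frame: x ahead of the robot, y to its left, z up, the work surface at z = 0. Lengths are in mm, angles in rad, forces in N, time in s.
With the tool pointing down it reaches from about 400 to 925 mm from the base axis. Payload 5.6 kg.
Tool frame: the origin (TCP) lies between the finger pads; the fingertips stand 14 mm ahead of it and the grasp point (between the pads) lies 5 mm behind it; z points along the fingers, y is the direction in which the jaws open and shut (so a half turn about z gives the same grasp; the last joint's range is limited). The gripper opens to 85 mm and grips with 20 to 120 N. Pads are 22 mm wide; open, the fingers measure 114 mm over their backs; the gripper's body (76 mm by 85 mm) begins 54 mm behind the grasp point. The pads swing forward as they close: fully open they stand 13 mm farther back than shut.
Start: joints at [1.118, 0.468, -0.012, 1.603, 0.006, 1.071, -0.056], TCP at [258.938, -596.204, 245.29] pointing down, gripper open.
Joint ranges: [-2.53, 2.53], [-0.31, 2.02], [-1.57, 1.55], [0.28, 2.44], [-1.29, 4.43], [0.15, 1.84], [-2.92, 2.92]. Speed limits (rad/s): [2.57, 2.57, 3.14, 3.14, 3.14, 3.14, 3.14].

INTERFACE

Orientations are given as a rotation vector (axis times angle).
In Python, from bench import get_obs, eyes, order gives the robot as it stands. The module is installed in compiled form; this text tells all that it offers.
- The arm moves only by the shell command python3 -m pendant 'ROWS'. ROWS is JSON, a list of rows, each a list of 5 numbers: the shift along the tool's x, y, z in m, then the turn about the tool's z in degrees, then the opening, from 0 (shut) to 1 (fully open). A call has 1 to 5 rows; each row is the pose to reach, as a shift and turn from the pose measured when the call began, along the tool's axes at that moment; what a row does not reach only later rows make up. A row lasts 1/8 s, in which the tool goes at most 62.5 mm and 10.7 degrees, less where a joint would pass 70% of its speed; a pose out of reach is approached as far as the arm can. A call with a gripper value outside its range is refused whole. The fingers move at their own pace and stop on an object; the grip force is fixed at half the most. Time passes only in rows, so rows that repeat a pose let the fingers close. It gives the time, the measured TCP pose, the force and the opening at its end, in the units of the state.
- get_obs(): the state, without advancing time (a new reading comes with each control period).
- eyes.capture(name): name is "side" or "top" or "wrist"; returns a dict with "pixels" (420x560x3 uint8, red, green, blue), "z_map" (420x560 float32, mm along the optical axis (not along the pixel's ray), 0 where there is no reading), "camera_matrix" (3x3 intrinsics, pixels), "cam_to_world" (4x4, takes a point from camera to world coordinates). Camera axes: x right, y down, z forward; pixel columns grow to the right and rows downward; lengths in mm; the calibration is good to about 2 mm. The wrist camera is an equidistant fisheye: a pixel r from the principal point sees the ray r / f radians off the axis. A picture is of the moment at which its call begins.
- order.job_done(): hands the job in, once; it reports no verdict.
Trained networks look in a picture, given as the dict that the camera call returned (one of the last four; its "shot" number tells which), for a name from the list of things; names that differ only in an ending like _2 or _b are one class to them, and where a whole thing is asked for, a point or a joint stands for the part that bears it (a point fixed in the world has none). Each returns a list of dicts, best first, with "p" (0 to 1); they miss things now and then, are a little off and sometimes report something else, mostly with a low value. They report only what shows in the picture. A call takes as long as a camera call. They do not tell look-alikes from the thing itself.
- eyes.look_for(picture, thing): "bbox" ([left, top, right, bottom] in pixels, round what is visible of it).
- eyes.place_of(picture, thing): "at" ([column, row] in pixels: a listed point, or the origin of a listed thing).
The state is a dict: "t": time; "joint_pos": joint angles; "qd": joint speeds; "effort": joint torques, N m; "tcp_pos": TCP position; "orientation": TCP orientation; "ft_force": force on the tool from outside, world axes, zero at the start; "wrist_torque": the same for the moment, N m; "grip_width": finger opening in mm.
Only numpy, scipy, OpenCV 4.12 (cv2) and the standard library are available. Lean on these libraries where they do the work, as an engineer would, in place of code of your own. Each camera call takes 0.05 s, during which the arm holds its last target. There are 200 camera calls.

TASK

Load the shaker: slide its front gate fully open, push the small conical flask along the loading shelf and onto the middle of the shaker platform, then slide the gate fully shut again. Keep the flask standing on the surface all the way: do not pick it up or tip it. Leave the other bottles and glassware where they stand.

Things in the scene. Friction and masses are not known exactly. Their poses are not given: they have to be found in the camera images.
- platform_mid (a point): centre of the top of the shaker's flat aluminium platform (156 mm in x, 160 mm in y), 45 mm over the bench, fixed. x points from the loading shelf through the gate into the shaker (to the robot's left, +y of the world, give or take the yaw), y along the gate towards the robot, z up. Guard rails 41 mm above its surface stand at x = +83 and y = -84 and +84 mm; nothing overhead
- shelf_mid (a point): centre of the top of the fixed steel loading shelf in front of the gate, level with the platform, 135 mm (x) by 320 mm (y), same axes as platform_mid, at x = -151.5, y = -20 mm in its frame. A 6 mm slot for the gate lies between shelf and platform; otherwise the surface is flat throughout
- gate (a joint): slide of the upright gate in the slot at x = -81 mm of platform_mid: 0 = shut (the gate, 158 mm wide, fills the front), it opens towards -y of platform_mid (away from the robot) up to 0.15 m = fully open. The top edge of the gate is 43 mm above the platform. Light (about 2 N) friction; it stays where it is left
- gate_grip (a point): grip point of the gate's handle: a vertical black round post 16 mm in diameter, 56 mm tall, carried on a short bracket at x = -61 mm of platform_mid (20 mm inwards of the gate) and 30 mm from the middle of the gate's width towards +y. The post spans 50 to 106 mm above the platform surface; the point is on its axis, 21 mm below its top. It moves with the gate
- flask: the small conical glass flask on the loading shelf: foot 68 mm in diameter (straight for the lowest 8 mm, then tapering to a 26 mm neck from 81 mm up), 110 mm high plus a 10 mm black rubber stopper, 0.11 to 0.22 kg. Origin at the centre of its underside, z up through the mouth. It stands about 40 to 110 mm beyond the gate's middle (-y of platform_mid)
- bottle: small amber bottle standing on the loading shelf at the end near the robot: 56 mm in diameter, 105 mm high; leave it. Origin at the centre of its underside
- beaker: glass beaker on the bench, 70 mm in diameter, 90 mm high; leave it. Origin at the centre of its underside
- jar: white plastic jar on the bench, 70 mm in diameter, 90 mm high; leave it. Origin at the centre of its underside
- big_flask: large conical flask on the bench, foot 104 mm in diameter, 190 mm high; leave it. Origin at the centre of its underside
- tall_bottle: tall amber bottle on the bench, 66 mm in diameter, 210 mm high; leave it. Origin at the centre of its underside
- wash_bottle: white plastic bottle on the bench, 64 mm in diameter, 160 mm high; leave it. Origin at the centre of its underside
- dish: shallow glass dish on the bench, 100 mm in diameter, 30 mm high; leave it. Origin at the centre of its underside
Not all that is in view belongs to the job. What is shaped like the flask but yellow is not meant.

How it is judged:
By the outcome, as a careful person would: the job done as asked, in the order asked, and still so for the second after the job is handed in, with the robot touching nothing.
It also fails if it takes over 72 s, if anything falls off the work surface, if the arm or the gripper's body presses on something with over 40 N, if the wrist force passes 120 N, or if a joint passes its speed limit or range.

## Working session

There is one attempt and no reset: what is moved stays moved. The work goes in short steps, Python scripts to look and compute and a shell command to move; the robot and the scene stay as the last step left them, time stands still between calls to the robot, and variables do not carry over. Pictures are saved under pics/ and viewed, about 8 in all and at most 12, crops included, and the job is handed in when it is done.

```bash
mkdir -p pics
cat > h.py <<'E'
import numpy as np, cv2
from bench import get_obs, eyes, order
from scipy.spatial.transform import Rotation as R
def cap(n,save=None):
    p=eyes.capture(n)
    if save: cv2.imwrite(f'pics/{save}.png',p['pixels'][:,:,::-1])
    return p
def ray(p,uv):
    K=p['camera_matrix']; return np.array([(uv[0]-K[0,2])/K[0,0],(uv[1]-K[1,2])/K[1,1],1.])
def onz(p,uv,z):
    T=p['cam_to_world']; d=T[:3,:3]@ray(p,uv); o=T[:3,3]; return o+d*(z-o[2])/d[2]
def proj(p,X):
    T=p['cam_to_world']; c=T[:3,:3].T@(np.asarray(X,float)-T[:3,3]); q=p['camera_matrix']@c; return q[:2]/q[2]
def cloud(p):
    z=p['z_map']; v,u=np.indices(z.shape); K=p['camera_matrix']
    c=np.stack([(u-K[0,2])/K[0,0]*z,(v-K[1,2])/K[1,1]*z,z],-1); T=p['cam_to_world']
    return c@T[:3,:3].T+T[:3,3]
E
python3 - <<'E'
from h import *
np.set_printoptions(precision=1,suppress=True)
o=get_obs();print(o['t'],o['tcp_pos'],o['orientation'],o['grip_width']);print(R.from_rotvec(o['orientation']).as_matrix())
for c in('top','side'):
    p=cap(c,c+'0');print(c,p['cam_to_world'])
    for n,z in(('platform_mid',45),('shelf_mid',45),('gate_grip',130),('flask',45),('bottle',45)):
        for d in eyes.place_of(p,n)[:3]: print(n,d['at'],round(d['p'],2),onz(p,d['at'],z))
E
```

```text
0.0 [ 258.7 -595.7  244.3] [-3.1 -0.6  0. ] 85.35445199089298
[[ 0.9  0.4 -0. ]
 [ 0.4 -0.9  0. ]
 [-0.  -0.  -1. ]]
top [[   0.    -1.     0.2  348.6]
 [  -1.    -0.     0.   -12.9]
 [  -0.    -0.2   -1.  1465.4]
 [   0.     0.     0.     1. ]]
platform_mid [249.3, 230.6] 0.69 [549.6 100.4  45. ]
platform_mid [271.3, 227.4] 0.62 [560.3  32.3  45. ]
shelf_mid [301.2, 232.8] 0.94 [544.4 -60.6  45. ]
gate_grip [272.0, 227.6] 0.48 [547.1  27.6 130. ]
flask [316.2, 154.2] 0.95 [ 798.3 -107.6   45. ]
flask [305.5, 212.5] 0.82 [608.4 -73.8  45. ]
flask [350.0, 183.9] 0.59 [ 701.7 -214.1   45. ]
bottle [301.8, 275.3] 0.56 [413.7 -62.9  45. ]
side [[ -0.9  -0.2   0.4 128.4]
 [ -0.5   0.4  -0.8 796.3]
 [  0.   -0.9  -0.5 596.8]
 [  0.    0.    0.    1. ]]
platform_mid [274.1, 259.2] 0.86 [547.5 100.7  45. ]
platform_mid [304.6, 193.4] 0.45 [ 650.7 -258.    45. ]
shelf_mid [306.9, 230.0] 0.74 [542.2 -59.1  45. ]
shelf_mid [348.4, 242.6] 0.2 [424.2 -55.2  45. ]
gate_grip [293.6, 217.8] 0.68 [531.2  37.5 130. ]
flask [236.0, 215.8] 0.75 [749.8 -30.1  45. ]
flask [287.1, 220.5] 0.66 [612.6 -78.1  45. ]
flask [284.4, 206.8] 0.58 [ 659.8 -146.4   45. ]
bottle [349.5, 242.5] 0.61 [422. -57.  45.]
```

View pics/top0.png

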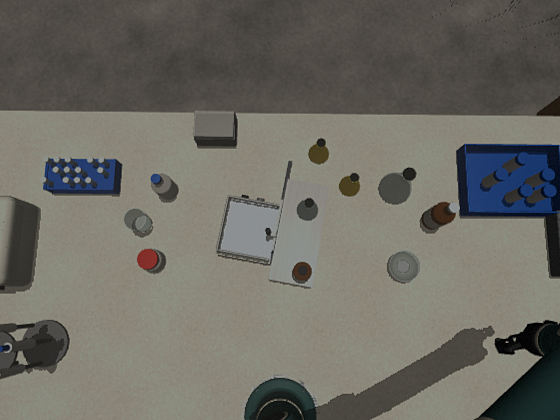

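View pics/side0.png

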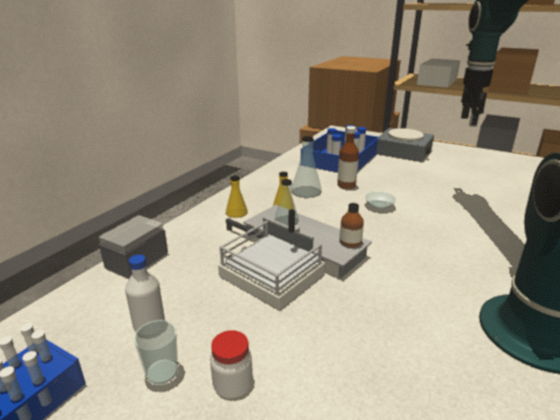

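The wanted flask is the grey one: top picture foot near (305,212), side picture (287,220). Its look-alikes are yellow at top (318,152) and (349,185), and the big flask at top (395,188). The shut gate's handle is at top (268,232). Next I'll fit the shelf and platform from depth and make one close crop.

Run:
```python
from h import *
np.set_printoptions(precision=1,suppress=True)
p=cap('top');C=cloud(p)
reg=(C[...,0]>330)&(C[...,0]<760)&(C[...,1]>-200)&(C[...,1]<250)&(p['z_map']>0)
m=reg&(C[...,2]>38)&(C[...,2]<53)
P=C[m][:,:2].astype(np.float32)
def fr(th,P):
    a=np.array([np.sin(th),np.cos(th)]);return a,np.array([-a[1],a[0]])
# model fit: distance outside of shelf+platform rectangles
from scipy.optimize import minimize
def cost(q):
    a,b=fr(q[2],0);d=P-q[:2];X=np.stack([d@a,d@b],-1)
    def out(c,h): return np.linalg.norm(np.maximum(abs(X-c)-h,0),axis=1)
    o=np.minimum(out([-151.5,-20],[67.5,160]),out([0,0],[78,80]))
    return np.minimum(o,15).mean()
# coverage both ways: also project model edges -> use IoU in raster
def iou(q):
    a,b=fr(q[2],0);d=C[...,:2][reg]-q[:2];X=np.stack([d@a,d@b],-1)
    ins=(abs(X-[-151.5,-20])<[67.5,160]).all(1)|(abs(X)<[78,80]).all(1)
    f=m[reg];return -(ins&f).sum()/(ins|f).sum()
best=None
for th in np.radians(np.arange(0,18,3)):
    r=minimize(lambda q:iou([q[0],q[1],q[2]/100]),[548,100,th*100],method='Nelder-Mead',options=dict(initial_simplex=[[548,100,th*100],[556,100,th*100],[548,108,th*100],[548,100,th*100+4]]))
    if best is None or r.fun<best.fun:best=r
print(best.x,best.fun)
q=best.x.copy();q[2]/=100;a,b=fr(q[2],0)
def loc(X):d=np.asarray(X)[:2]-q[:2];return np.array([d@a,d@b])
for lo,hi,n in((95,152,'mid'),(150,170,'top')):
    k=reg&(C[...,2]>lo)&(C[...,2]<hi)
    n_,L,S,ce=cv2.connectedComponentsWithStats(k.astype(np.uint8))
    for i in range(1,n_):
        if S[i,4]>4:
            pts=C[L==i];print(n,S[i],pts.mean(0),loc(pts.mean(0)),'x',np.array([loc(t) for t in pts]).min(0),np.array([loc(t) for t in pts]).max(0),pts[:,2].max())
s=cap('side')
for n,pp in(('top',p),('side',s)):
    for w in((608,-74),(798,-108),(702,-214)):print(n,proj(pp,[*w,45]),loc(w))
I=np.hstack([cv2.resize(p['pixels'][140:300,210:370],None,fx=2.5,fy=2.5,interpolation=2),cv2.resize(s['pixels'][160:290,210:380],(400,400),interpolation=2)])
cv2.imwrite('pics/crop.png',I[:,:,::-1])
```

```text
[553.9  97.9  17.5] -0.8625986471251409
mid [301 202  15  13 100] [606.  -76.8 110.9] [-163.   -81.6] x [-184.8 -104. ] [-141.7  -69.2] 148.04860292037483
mid [266 228  11   9  53] [533.6  30.4 116.2] [-70.1   8.3] x [-82.8  -0.8] [-56.  15.] 151.76903305638052
mid [293 262  19  20 274] [421.9 -60.8 124. ] [-179.3  102.4] x [-206.8   73.4] [-152.2  129. ] 151.89006646076587
top [304 198  10  11  85] [614.4 -77.8 163.9] [-162.5  -90.1] x [-176.4 -104.8] [-148.8  -76.4] 169.92697367629262
top [266 228   5   5  16] [536.   38.9 153.1] [-61.2   7.4] x [-67.9   1.6] [-55.7  13.5] 155.3489250312789
top [299 267   9   8  28] [421.6 -60.7 152.4] [-179.2  102.8] x [-191.5   93.2] [-168.4  111. ] 159.4260265403002
top [302 266   3   3   7] [432.1 -62.9 152.8] [-179.5   92. ] x [-182.5   88.7] [-176.3   95.4] 155.56357566477868
top [305.6 212.6] [-159.9  -83.1]
top [316.3 154.3] [-160.4 -276.1]
top [350.  183.8] [-281.5 -200. ]
side [287.8 221.5] [-159.9  -83.1]
side [238.  201.3] [-160.4 -276.1]
side [283.3 195.1] [-281.5 -200. ]
```

View pics/crop.png

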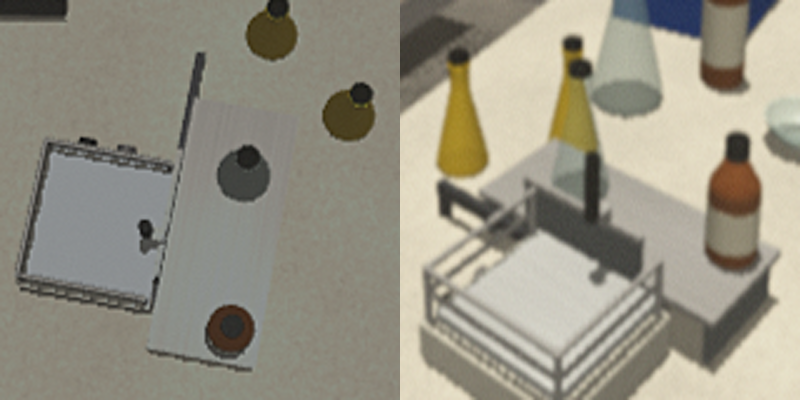

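The crop confirms the choice: the grey flask with the black stopper, at crop (243,172), on the shelf. The yellow ones stand on the bench at (272,33) and (348,112), and the amber bottle is at (232,330). The handle at (145,232) sits about 22 mm short of where shut would put it, so the gate may already be slightly open. I'll move above the handle.

```bash
cat >> h.py <<'E'
Q=np.array([553.9,97.9]); TH=0.175
def ax(): a=np.array([np.sin(TH),np.cos(TH)]); return a,np.array([-a[1],a[0]])
def W(x,y): a,b=ax(); return Q+a*x+b*y
def L(w): a,b=ax(); d=np.asarray(w)[:2]-Q; return np.array([d@a,d@b])
def go(xyz,ydir):
    """tool-axis shift (mm) and turn (deg) to a world TCP; ydir = wanted tool y in world xy (either sign)"""
    o=get_obs(); M=R.from_rotvec(o['orientation']).as_matrix()
    s=M.T@(np.array(xyz)-o['tcp_pos']); v=M.T@np.array([*ydir,0.])
    t=np.degrees(np.arctan2(-v[0],v[1])); t=(t+90)%180-90
    print('t',round(o['t'],2),'tcp',np.round(o['tcp_pos'],1),'loc',L(o['tcp_pos']).round(1),'shift',s.round(1),'turn',round(t,1),'F',np.round(o['ft_force'],1),'w',round(o['grip_width'],1),'j7',round(o['joint_pos'][6],2))
E
python3 -c "
from h import *
go([*W(-61,7.5),280],ax()[1])"
```

```text
t 0.7 tcp [ 258.9 -596.2  245.3] loc [-734.9  169.6] shift [ 507.1 -472.4  -34.7] turn -56.5 F [-0.4 -0.5  0.3] w 85.5 j7 -0.06
```

```bash
python3 -m pendant '[[0.05,-0.05,-0.035,0,1],[0.1,-0.1,-0.035,-10,1],[0.15,-0.14,-0.035,-20,1],[0.2,-0.19,-0.035,-30,1],[0.25,-0.235,-0.035,-40,1]]'; python3 -c "
from h import *
go([*W(-61,7.5),280],ax()[1])"
```

```text
t: 1.32
tcp_pos: [380.0, -313.5, 280.7]
orientation: [2.666, 1.659, 0.0]
ft_force: [0.9, 0.3, 0.1]
grip_width: 85.5
t 1.32 tcp [ 380.  -313.5  280.7] loc [-435.4   99.6] shift [385.2 -15.9   0.5] turn -16.2 F [0.9 0.3 0.1] w 85.5 j7 0.11
```

```bash
python3 -m pendant '[[0.06,-0.003,0,-8,1],[0.12,-0.006,0,-16,1],[0.18,-0.008,0,-16,1],[0.24,-0.01,0,-16,1],[0.3,-0.012,0,-16,1]]'
python3 - <<'E'
from h import *
go([*W(-61,7.5),280],ax()[1])
p=cap('wrist','w0');print(p['camera_matrix'],p['cam_to_world'].round(2))
for n in('gate_grip','platform_mid','flask','shelf_mid'):print(n,eyes.place_of(p,n)[:3])
E
```

```text
t: 1.95
tcp_pos: [502.4, -37.5, 281.0]
orientation: [2.409, 2.013, 0.001]
ft_force: [1.4, -0.7, 0.4]
grip_width: 85.2
t 1.95 tcp [502.4 -37.5 281. ] loc [-142.3   27.2] shift [81.3 19.4  0.9] turn -0.2 F [ 1.4 -0.7  0.4] w 85.2 j7 -0.29
[[325.1922621    0.         279.78145954]
 [  0.         325.1922621  205.74142905]
 [  0.           0.           1.        ]] [[ 9.8000e-01 -1.7000e-01 -6.0000e-02  5.1719e+02]
 [-1.8000e-01 -9.3000e-01 -3.2000e-01  4.4260e+01]
 [ 0.0000e+00  3.2000e-01 -9.5000e-01  4.0889e+02]
 [ 0.0000e+00  0.0000e+00  0.0000e+00  1.0000e+00]]
gate_grip [{'at': [300.2, 97.3], 'p': 0.95}]
platform_mid [{'at': [302.0, 43.0], 'p': 0.72}]
flask [{'at': [430.2, 254.2], 'p': 0.96}, {'at': [377.9, 186.6], 'p': 0.93}, {'at': [491.2, 186.4], 'p': 0.78}]
shelf_mid [{'at': [317.4, 177.4], 'p': 0.67}, {'at': [282.6, 363.1], 'p': 0.21}]
```

View pics/w0.png

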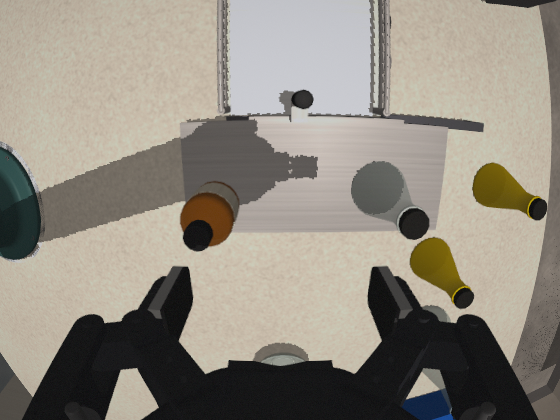

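The wrist view shows the handle top at (303,99), the flask foot at about (378,188) with its stopper at (413,222), the yellow look-alikes to the right, and the bottle at (207,212). I'll refine the fit from the wrist depth.

```bash
cat >> h.py <<'E'
def wcloud(p):
    z=p['z_map']; v,u=np.indices(z.shape); K=p['camera_matrix']
    x=(u-K[0,2])/K[0,0]; y=(v-K[1,2])/K[1,1]; r=np.hypot(x,y)+1e-9; g=np.tan(np.minimum(r,1.5))/r
    T=p['cam_to_world']; return np.stack([x*g*z,y*g*z,z],-1)@T[:3,:3].T+T[:3,3]
def wonz(p,uv,z):
    K=p['camera_matrix']; x=(uv[0]-K[0,2])/K[0,0]; y=(uv[1]-K[1,2])/K[1,1]; r=np.hypot(x,y)+1e-9; T=p['cam_to_world']
    d=T[:3,:3]@np.array([x*np.tan(r)/r,y*np.tan(r)/r,1.]); o=T[:3,3]; return o+d*(z-o[2])/d[2]
E
python3 - <<'E'
from h import *
np.set_printoptions(precision=1,suppress=True)
p=cap('wrist');C=wcloud(p)
for n,z in(('gate_grip',130),('platform_mid',45),('flask',45),('shelf_mid',45)):
    for d in eyes.place_of(p,n)[:3]:
        w=wonz(p,d['at'],z);print(n,d['at'],w,L(w))
ok=p['z_map']>0
Lc=np.stack([(C[...,:2]-Q)@k for k in ax()],-1)
S=ok&(abs(C[...,2]-45)<5)&(abs(Lc[...,0])<260)&(abs(Lc[...,1])<220)
print('z45 med',np.median(C[...,2][S]))
X=Lc[S]
# edges: shelf front edge (x min) vs y, shelf ends (y) vs x
for lo in range(-150,50,40):
    k=(X[:,1]>lo)&(X[:,1]<lo+10);print('front edge y',lo+5,np.sort(X[k,0])[:3],end=';')
print()
for lo in range(-210,-90,25):
    k=(X[:,0]>lo)&(X[:,0]<lo+10);print('x',lo+5,'ends',X[k,1].min(),X[k,1].max(),end=';')
print()
for lo in(-70,-40,0,40):
    k=(X[:,0]>lo)&(X[:,0]<lo+10);
    if k.any():print('plat x',lo+5,X[k,1].min(),X[k,1].max(),end=';')
print('back',X[:,0].max())
g=ok&(C[...,2]>80)&(C[...,2]<92)&(abs(Lc[...,0]+81)<8)
print('gate top pts',g.sum(),Lc[g].min(0),Lc[g].max(0),Lc[g].mean(0))
h=ok&(C[...,2]>142)&(C[...,2]<158)&(np.hypot(Lc[...,0]+61,Lc[...,1]-7)<25)
print('handle top',h.sum(),C[h].mean(0),(Lc[h].min(0)+Lc[h].max(0))/2,Lc[h].max(0)-Lc[h].min(0))
h=ok&(C[...,2]>160)&(C[...,2]<172)&(np.hypot(Lc[...,0]+160,Lc[...,1]+85)<40)
print('stopper',h.sum(),C[h].mean(0),(Lc[h].min(0)+Lc[h].max(0))/2,Lc[h].max(0)-Lc[h].min(0))
E
```

```text
gate_grip [298.4, 95.4] [532.6  42.9 130. ] [-57.9  11.4]
flask [379.8, 186.5] [616.7 -76.4  45. ] [-160.7  -92.2]
flask [432.5, 255.6] [ 687.  -186.6   45. ] [-257.  -180.6]
flask [493.4, 186.0] [ 784.5 -102.5   45. ] [-157.2 -262. ]
shelf_mid [319.2, 174.4] [546.2 -49.6  45. ] [-146.6  -18.1]
z45 med 44.385348474606246
front edge y -145 [-182.  -181.7 -181.7];front edge y -105 [-216.6 -216.3 -216.1];front edge y -65 [-217.4 -216.9 -216.8];front edge y -25 [-216.8 -216.7 -216.6];front edge y 15 [-216.1 -216.1 -216. ];
x -205 ends -178.95734437611858 83.08752532220404;x -180 ends -179.02090083668023 140.8346017357988;x -155 ends -179.19460773632247 141.96409472665178;x -130 ends -178.63406769421263 141.48408952034802;x -105 ends -178.65070237155632 141.3155337424223;
plat x -65 -80.48271530342637 82.38809646124233;plat x -35 -79.15821836187712 81.71117732589452;plat x 5 -78.94403204292135 81.76065447557357;plat x 45 -78.25940779384337 81.86753325863073;back 59.842637860368136
gate top pts 987 [ -82.7 -100.6] [-75.   57.2] [-78.8 -21.8]
handle top 304 [535.6  41.4 150.1] [-58.9   8. ] [15.2 15.5]
stopper 693 [614.1 -74.8 164. ] [-160.4  -89.9] [27.7 26.7]
```

The fit now agrees with the given sizes once the origin is shifted by (2, 1.2) mm. The gate stands about 23 mm open, and the flask is at local (-162, -91). I'll update the origin and go down on the handle.

```bash
echo 'Q=W(2,1.2)' >> h.py; python3 -c "
from h import *
go([535.6,41.4,125],ax()[1])"
```

```text
t 2.45 tcp [501.5 -40.4 280.6] loc [-147.3   26.4] shift [ 86.8  18.7 155.5] turn -0.3 F [ 0.9  0.  -0.3] w 85.8 j7 -0.29
```

```bash
python3 -m pendant '[[0.045,0.01,0,0,1],[0.087,0.019,0.03,0,1],[0.087,0.019,0.08,0,1],[0.087,0.019,0.13,0,1],[0.087,0.019,0.155,0,1]]' && python3 -c "
from h import *
go([535.6,41.4,125],ax()[1])"
```

```text
t: 3.08
tcp_pos: [534.4, 40.5, 122.8]
orientation: [-2.413, -2.01, 0.006]
ft_force: [0.8, 0.4, 0.5]
grip_width: 85.5
t 3.08 tcp [534.4  40.5 122.8] loc [-61.9   8. ] shift [ 1.1  1.  -2.2] turn -0.4 F [0.8 0.4 0.5] w 85.5 j7 -0.6
```

```bash
python3 -m pendant '[[0.001,0.001,-0.002,0,0.1],[0.001,0.001,-0.002,0,0.1],[0.001,0.001,-0.002,0,0.1],[0.001,0.001,-0.002,0,0.1],[0.001,0.001,-0.002,0,0.1]]' && python3 -c "
from h import *
go([*W(-61,-120),125],ax()[1])"
```

```text
t: 3.7
tcp_pos: [536.3, 41.2, 126.1]
orientation: [2.413, 2.01, -0.004]
ft_force: [-2.0, -1.0, 7.4]
grip_width: 14.4
t 3.7 tcp [536.3  41.2 126.1] loc [-60.9   6.3] shift [  0.8 126.3   1. ] turn -0.4 F [-2.  -1.   7.4] w 14.4 j7 -0.6
```

```bash
python3 -m pendant '[[0.001,0.025,0,0,0.1],[0.001,0.05,0,0,0.1],[0.001,0.075,0,0,0.1],[0.001,0.1,0,0,0.1],[0.001,0.12,0,0,0.1]]' && python3 -c "
from h import *
go([*W(-61,-120),125],ax()[1])"
```

```text
t: 4.32
tcp_pos: [654.8, 20.3, 126.2]
orientation: [2.414, 2.01, -0.005]
ft_force: [-1.9, -0.8, 2.6]
grip_width: 14.2
t 4.33 tcp [654.8  20.3 126.2] loc [ -60.9 -114.1] shift [-0.1  5.9  1.2] turn -0.4 F [-1.9 -0.8  2.6] w 14.2 j7 -0.53
```

```bash
python3 -m pendant '[[0,0.003,0,0,0.1],[0,0.006,0,0,0.1],[0,0.008,0,0,0.1],[0,0.009,0,0,0.1],[0,0.009,0,0,0.1]]' && python3 -c "
from h import *
go([*W(-61,-120),125],ax()[1])"
```

```text
t: 4.95
tcp_pos: [660.4, 19.3, 126.2]
orientation: [-2.411, -2.009, 0.013]
ft_force: [-10.7, -0.1, 5.7]
grip_width: 14.7
t 4.95 tcp [660.4  19.3 126.2] loc [ -60.9 -119.8] shift [-0.1  0.3  1.2] turn -0.4 F [-10.7  -0.1   5.7] w 14.7 j7 -0.52
```

The gate is against its stop: local y is -119.8 and the force rose to 11 N. I'll release it and rise.

```bash
python3 -m pendant '[[0,0,0,0,0.5],[0,0,0,0,0.5],[0,0,-0.05,0,0.5],[0,0,-0.1,0,0.5],[0,0,-0.13,0,0.5]]'
python3 - <<'E'
from h import *
for c in('side',):
    p=cap(c,'s1')
go([*W(-162,-172),240],ax()[1])
E
```

```text
t: 5.58
tcp_pos: [662.6, 19.9, 259.3]
orientation: [-2.413, -2.011, 0.008]
ft_force: [0.3, 0.7, -1.2]
grip_width: 42.7
t 5.62 tcp [664.2  20.2 263.1] loc [ -59.3 -123.3] shift [-102.3   49.3   23.5] turn -0.4 F [1.1 0.8 2.2] w 42.5 j7 -0.47
```

View pics/s1.png

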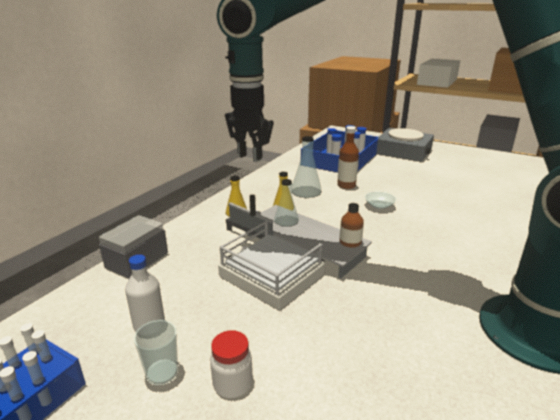

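The gate is open: its handle is now at (252,205) at the far end and the flask is untouched. Next I go down behind the flask on the -y side, jaws along the gate and three-quarters open, to push with a finger's back low at the foot.

```bash
python3 -m pendant '[[-0.05,0.028,0,0,0.75],[-0.102,0.057,0.0,0,0.75],[-0.102,0.057,0.05,0,0.75],[-0.102,0.057,0.1,0,0.75],[-0.102,0.057,0.13,0,0.75]]' && python3 -c "
from h import *
p=cap('wrist')
C=wcloud(p);Lc=np.stack([(C[...,:2]-Q)@k for k in ax()],-1)
h=(p['z_map']>0)&(C[...,2]>158)&(C[...,2]<172)&(np.hypot(Lc[...,0]+160,Lc[...,1]+85)<40)
print('stopper',h.sum(),(Lc[h].min(0)+Lc[h].max(0))/2)
go([*W(-162,-180),60],ax()[1])"
```

```text
t: 6.25
tcp_pos: [700.8, -91.2, 130.2]
orientation: [2.413, 2.01, -0.004]
ft_force: [-0.1, 0.6, -1.5]
grip_width: 64.0
stopper 2006 [-161.90713826 -101.33223883]
t 6.3 tcp [698.8 -91.1 126.5] loc [-162.9 -176.8] shift [ 1.1  3.6 66.4] turn -0.4 F [-1.1  0.3 -3.3] w 64.2 j7 -0.34
```

```bash
python3 -m pendant '[[0.001,0.006,0.02,0,0.75],[0.001,0.006,0.04,0,0.75],[0.001,0.006,0.055,0,0.75],[0.001,0.006,0.067,0,0.75],[0.001,0.006,0.067,0,0.75]]'
python3 - <<'E'
from h import *
p=cap('wrist','w1'); s=cap('side')
a=p['pixels']; b=cv2.resize(s['pixels'][130:270,200:340],(420,420),interpolation=2)
cv2.imwrite('pics/c1.png',cv2.resize(np.hstack([a,b]),(800,343))[:,:,::-1])
go([*W(-162,-91),60],ax()[1])
E
```

```text
t: 6.92
tcp_pos: [703.9, -91.3, 58.6]
orientation: [-2.41, -2.009, 0.012]
ft_force: [-0.2, 0.1, 0.4]
grip_width: 64.1
t 7.03 tcp [704.9 -91.3  60. ] loc [-162.  -182.8] shift [ -0.6 -91.8   0.5] turn -0.4 F [-0.4  0.7 -0.3] w 63.7 j7 -0.37
```

View pics/c1.png

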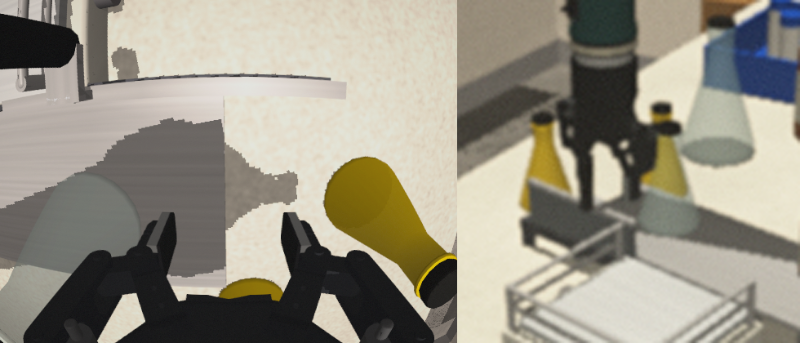

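The finger's knuckle bulges level with the flask's neck. I'll measure the gripper's profile from depth before pushing.

```bash
cat > prof.py <<'E'
from h import *
p=cap('wrist');C=wcloud(p);o=get_obs();M=R.from_rotvec(o['orientation']).as_matrix()
t=(C-o['tcp_pos'])@M; ok=(p['z_map']>0)&(p['z_map']<260)&(abs(t[...,0])<25)
for s in(1,-1):
  print('side',s)
  for z in range(-90,20,8):
    k=ok&(t[...,2]>=z)&(t[...,2]<z+8)&(t[...,1]*s>5)&(t[...,1]*s<75)
    if k.sum()>5:
        y=t[...,1][k]*s;x=t[...,0][k];print(z,k.sum(),'y',y.min().round(1),y.max().round(1),'x',x.min().round(1),x.max().round(1))
E
python3 prof.py
```

```text
side 1
-90 2264 y 7.6 69.7 x 3.8 22.2
-82 3351 y 5.0 68.6 x -3.4 21.4
-74 3102 y 5.0 67.7 x -12.4 18.9
-66 2748 y 5.0 66.5 x -12.6 18.9
-58 1439 y 6.5 65.7 x -12.5 18.6
-50 2541 y 28.1 65.0 x -11.9 14.9
-42 935 y 30.4 64.0 x -10.7 14.8
-34 469 y 31.7 51.3 x -9.6 14.0
-26 487 y 31.5 46.0 x -11.4 12.6
-18 466 y 31.7 46.2 x -11.2 12.3
-10 405 y 31.7 45.8 x -10.4 12.5
-2 287 y 31.7 45.6 x -10.7 12.4
6 46 y 31.8 32.6 x -10.9 10.2
side -1
-90 2291 y 7.3 69.2 x 3.6 22.0
-82 3294 y 5.0 68.0 x -2.5 21.6
-74 3087 y 5.0 67.1 x -12.6 19.1
-66 2728 y 5.0 66.5 x -13.1 18.8
-58 1429 y 7.5 75.0 x -12.0 18.4
-50 2747 y 27.6 75.0 x -12.7 14.8
-42 1254 y 30.4 75.0 x 3.0 14.9
-34 936 y 31.3 75.0 x -9.4 17.6
-26 1185 y 31.4 75.0 x -10.9 20.4
-18 1395 y 31.4 75.0 x -11.4 22.9
-10 1436 y 31.3 74.9 x -15.1 24.7
-2 1255 y 31.4 75.0 x -16.1 25.0
6 705 y 31.5 71.6 x -18.0 25.0
14 7174 y 5.0 70.8 x -25.0 25.0
```

The knuckle stands 18 mm proud of the fingertip's back from 42 mm above the tip, so a low push would touch the neck first. I'm changing the method. The open, unclosed jaws will straddle the upper cone from above, tips about 58 mm over the shelf, and one fingertip will push while the other guards against tipping. Rising first.

```bash
python3 -m pendant '[[0,0.002,-0.04,0,0.75],[0,0.002,-0.09,0,0.75],[0,0.002,-0.14,0,1],[0,0.002,-0.18,0,1],[-0.02,-0.0,-0.19,0,1]]'
cat > fl.py <<'E'
from h import *
def flask():
    p=cap('wrist');C=wcloud(p);Lc=np.stack([(C[...,:2]-Q)@k for k in ax()],-1)
    o=get_obs();M=R.from_rotvec(o['orientation']).as_matrix();t=(C-o['tcp_pos'])@M
    h=(p['z_map']>0)&(C[...,2]>160)&(C[...,2]<172)&(t[...,2]>30)&(C[...,2]<o['tcp_pos'][2]-30)
    n,lab,S,_=cv2.connectedComponentsWithStats(h.astype(np.uint8))
    for i in range(1,n):
        if S[i,4]>60: l=Lc[lab==i];print('stopper?',S[i,4],((l.min(0)+l.max(0))/2).round(1),(l.max(0)-l.min(0)).round(1),C[lab==i][:,2].mean().round(1))
flask()
E
python3 -c "
from fl import *
go([*W(-162,-91),220],ax()[1])"
```

```text
t: 7.7
tcp_pos: [704.4, -108.4, 255.3]
orientation: [2.408, 2.014, 0.001]
ft_force: [1.0, 0.5, -0.7]
grip_width: 85.0
stopper? 977 [-162.8  -92.2] [27.3 27.9] 164.2
t 7.75 tcp [ 703.  -114.5  254.3] loc [-185.2 -185. ] shift [ 22.6 -94.2  34.1] turn -0.5 F [-0.9 -2.9  0.9] w 85.1 j7 -0.27
```

```bash
python3 -m pendant '[[0.011,-0.045,0,0,1],[0.022,-0.093,0,0,1],[0.022,-0.0935,0,-0.5,1],[0.022,-0.0935,0.02,-0.5,1],[0.022,-0.0935,0.03,-0.5,1]]' && python3 -c "
from h import *
go([*W(-162.5,-91.5),113],ax()[1])"
```

```text
t: 8.38
tcp_pos: [614.8, -77.2, 221.4]
orientation: [2.407, 2.015, -0.009]
ft_force: [0.0, -1.3, -0.3]
grip_width: 85.7
t 8.38 tcp [614.8 -77.2 221.4] loc [-163.8  -91.6] shift [2.000e+00 1.000e-01 1.084e+02] turn -0.1 F [ 0.  -1.3 -0.3] w 85.7 j7 -0.32
```

```bash
python3 -m pendant '[[0.002,0,0.03,0,1],[0.002,0,0.06,0,1],[0.002,0,0.09,0,1],[0.002,0,0.105,0,1],[0.002,0,0.108,0,0.8]]' && python3 -m pendant '[[0,0,0,0,0.57],[0,0,0,0,0.57],[0,0,0,0,0.57]]' && python3 -c "
from h import *
go([*W(-162.5,-91.5),113],ax()[1])
p=cap('side');cv2.imwrite('pics/c2.png',cv2.resize(p['pixels'][130:270,200:360],(640,560),interpolation=2)[:,:,::-1])"
```

```text
t: 9.0
tcp_pos: [614.4, -75.9, 111.8]
orientation: [2.409, 2.016, -0.012]
ft_force: [-1.4, 0.5, 0.3]
grip_width: 70.1
t: 9.38
tcp_pos: [614.9, -76.0, 112.6]
orientation: [2.408, 2.015, -0.01]
ft_force: [0.3, 0.4, -1.0]
grip_width: 48.7
t 9.38 tcp [614.9 -76.  112.6] loc [-162.6  -91.5] shift [ 0.1  0.  -0.4] turn -0.1 F [ 0.3  0.4 -1. ] w 48.7 j7 -0.39
```

View pics/c2.png

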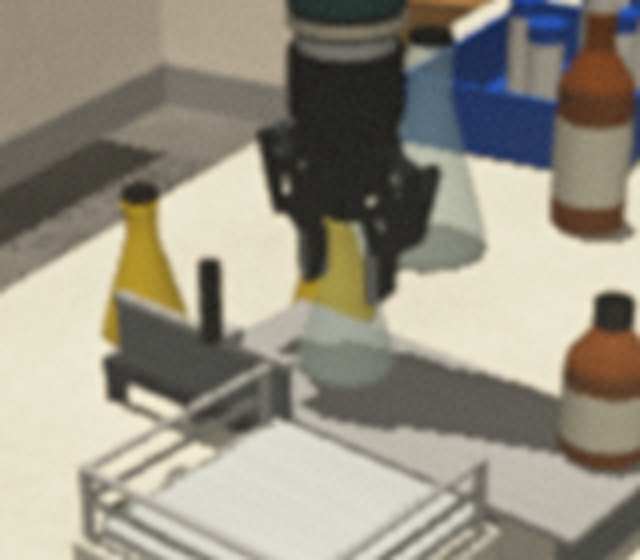

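The fingers straddle the flask's upper cone without touching: tips at (312,270) and (378,295), foot on the shelf at (345,360). I'll push slowly towards the robot.

```bash
python3 -m pendant '[[0,-0.004,0,0,0.57],[0,-0.01,0,0,0.57],[0,-0.017,0,0,0.57],[0,-0.024,0,0,0.57],[0,-0.031,0,0,0.57]]' && python3 -c "
from h import *
go([*W(-162.5,4.5),113],ax()[1])
p=cap('side');cv2.imwrite('pics/c3.png',cv2.resize(p['pixels'][130:270,200:360],(640,560),interpolation=2)[:,:,::-1])"
```

```text
t: 10.05
tcp_pos: [584.1, -70.4, 112.9]
orientation: [2.408, 2.015, -0.01]
ft_force: [2.3, 0.2, 1.8]
grip_width: 48.8
t 10.05 tcp [584.1 -70.4 112.9] loc [-162.5  -60.2] shift [ -0.2 -64.7   0. ] turn -0.1 F [2.3 0.2 1.8] w 48.8 j7 -0.4
```

View pics/c3.png

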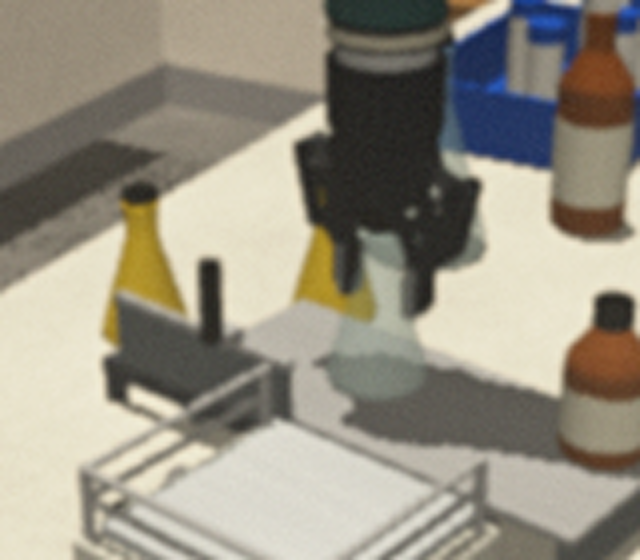

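The flask slid upright (foot now at (378,370)). Pushing on.

```bash
python3 -m pendant '[[0,-0.005,0,0,0.57],[0,-0.011,0,0,0.57],[0,-0.018,0,0,0.57],[0,-0.025,0,0,0.57],[0,-0.032,0,0,0.57]]' && python3 -m pendant '[[0,-0.007,0,0,0.57],[0,-0.014,0,0,0.57],[0,-0.021,0,0,0.57],[0,-0.028,0,0,0.57],[0,-0.033,0,0,0.57]]' && python3 -m pendant '[[0,0.001,0,0,0.57],[0,0.004,0,0,0.8],[0,0.004,0,0,1],[0,0.004,0,0,1]]'&& python3 -c "
from h import *
go([*W(-162.5,4.5),113],ax()[1])
s=cap('side');p=cap('wrist')
for q,f in((s,onz),(p,wonz)):
  for d in eyes.place_of(q,'flask')[:4]: print(d,L(f(q,d['at'],45)).round(1))
"
```

```text
t: 10.72
tcp_pos: [551.0, -64.5, 112.9]
orientation: [2.408, 2.016, -0.011]
ft_force: [2.5, -0.5, 2.1]
grip_width: 48.5
t: 11.35
tcp_pos: [518.0, -58.6, 113.0]
orientation: [2.408, 2.016, -0.012]
ft_force: [1.8, -0.5, 1.4]
grip_width: 48.4
t: 11.85
tcp_pos: [521.8, -59.3, 112.7]
orientation: [2.409, 2.017, -0.012]
ft_force: [-0.3, -0.1, -0.0]
grip_width: 85.6
t 11.85 tcp [521.8 -59.3 112.7] loc [-162.4    3. ] shift [-0.1 -1.5 -0.3] turn -0.1 F [-0.3 -0.1 -0. ] w 85.6 j7 -0.42
{'at': [284.8, 204.8], 'p': 0.91} [-234.9 -155.4]
{'at': [237.9, 212.5], 'p': 0.71} [-111.4 -226.5]
{'at': [315.7, 231.0], 'p': 0.64} [-169.3    3.8]
{'at': [149.2, 324.6], 'p': 0.57} [314.4 -32.1]
{'at': [280.8, 228.5], 'p': 0.9} [-161.7    2.5]
{'at': [475.9, 312.3], 'p': 0.67} [-244.3 -167.8]
```

The flask is at about (-162, 2.5), in line with the opening. I'll turn the open jaws 90° around it.

```bash
python3 -m pendant '[[0,0,0,-10,1],[0,0,0,-20,1],[0,0,0,-30,1],[0,0,0,-40,1],[0,0,0,-50,1]]' && python3 -m pendant '[[0,0,0,-10,1],[0,0,0,-20,1],[0,0,0,-30,1],[0,0,0,-40,1],[0,0,0,-40,1]]' && python3 -c "
from h import *
go([*W(-162.5,2.5),113],ax()[0])
s=cap('side');p=cap('wrist','w3')
for q,f in((s,onz),(p,wonz)):
  for d in eyes.place_of(q,'flask')[:4]: print(d,L(f(q,d['at'],45)).round(1))
"
```

```text
t: 12.68
tcp_pos: [521.8, -59.4, 112.9]
orientation: [-1.322, -2.847, 0.011]
ft_force: [0.8, 0.1, 0.4]
grip_width: 85.6
t: 13.3
tcp_pos: [521.7, -59.5, 112.7]
orientation: [-0.272, -3.124, 0.008]
ft_force: [-0.3, 0.0, -0.2]
grip_width: 85.4
t 13.3 tcp [521.7 -59.5 112.7] loc [-162.6    3.1] shift [-0.6  0.1 -0.3] turn 0.1 F [-0.3  0.  -0.2] w 85.4 j7 0.92
{'at': [312.3, 229.2], 'p': 0.98} [-171.2   -8.6]
{'at': [237.8, 214.8], 'p': 0.95} [-101.4 -216.8]
{'at': [282.9, 208.8], 'p': 0.68} [-211.5 -143.2]
{'at': [281.4, 230.7], 'p': 0.86} [-161.5    2.2]
```

View pics/w3.png

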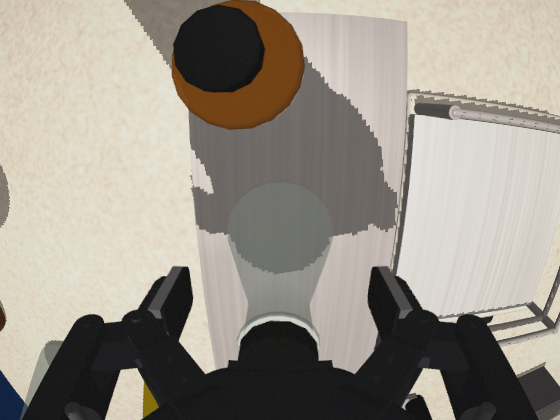

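The flask (foot centre at (280,230)) stands upright, centred between the jaws, with the opening on the right. I'll narrow the jaws and push through the gate.

```bash
python3 -m pendant '[[0,0,0,0,0.57],[0,0,0,0,0.57],[0,0.004,0,0,0.57],[0,0.01,0,0,0.57],[0,0.017,0,0,0.57]]' && python3 -m pendant '[[0,0.007,0,0,0.57],[0,0.014,0,0,0.57],[0,0.021,0,0,0.57],[0,0.028,0,0,0.57],[0,0.035,0,0,0.57]]' && python3 -c "
from h import *
go([*W(4.5,2),113],ax()[0])
s=cap('side');p=cap('wrist')
for q,f in((s,onz),(p,wonz)):
  for d in eyes.place_of(q,'flask')[:4]: print(d,L(f(q,d['at'],45)).round(1))
"
```

```text
t: 14.12
tcp_pos: [524.9, -42.8, 112.9]
orientation: [-0.272, -3.125, 0.011]
ft_force: [-0.9, -1.4, 1.6]
grip_width: 48.8
t: 14.75
tcp_pos: [531.1, -8.0, 112.7]
orientation: [-0.272, -3.125, 0.011]
ft_force: [-0.7, -3.0, 2.6]
grip_width: 48.8
t 14.75 tcp [531.1  -8.  112.7] loc [-110.3    2.8] shift [ -1.  114.8  -1.2] turn 0.1 F [-0.7 -3.   2.6] w 48.8 j7 0.82
{'at': [236.4, 212.8], 'p': 0.95} [-107.4 -228.4]
{'at': [301.2, 240.8], 'p': 0.84} [-106.1    4.4]
{'at': [282.6, 207.1], 'p': 0.72} [-219.2 -150.8]
{'at': [273.4, 230.3], 'p': 0.83} [-113.1    2.2]
```

```bash
python3 -m pendant '[[0,0.006,0,0,0.57],[0,0.012,0,0,0.57],[0,0.018,0,0,0.57],[0,0.024,0,0,0.57],[0,0.03,0,0,0.57]]' && python3 -m pendant '[[0,0.006,0,0,0.57],[0,0.012,0,0,0.57],[0,0.018,0,0,0.57],[0,0.024,0,0,0.57],[0,0.03,0,0,0.57]]' && python3 -c "
from h import *
go([*W(4.5,2),113],ax()[0])
s=cap('side','s4');p=cap('wrist')
for q,f in((s,onz),(p,wonz)):
  for d in eyes.place_of(q,'flask')[:4]: print(d,L(f(q,d['at'],45)).round(1))
"
```

```text
t: 15.58
tcp_pos: [536.1, 22.6, 112.4]
orientation: [-0.271, -3.125, 0.009]
ft_force: [-0.6, -2.4, 2.6]
grip_width: 48.5
t: 16.2
tcp_pos: [541.4, 52.4, 112.3]
orientation: [-0.271, -3.125, 0.009]
ft_force: [-1.2, -2.8, 3.4]
grip_width: 48.6
t 16.2 tcp [541.4  52.4 112.3] loc [-49.    3.2] shift [-1.3 53.5 -1.1] turn 0.1 F [-1.2 -2.8  3.4] w 48.6 j7 0.72
{'at': [234.5, 214.3], 'p': 0.76} [ -97.5 -226.1]
{'at': [286.7, 251.1], 'p': 0.68} [-46.1   6.3]
{'at': [272.8, 228.3], 'p': 0.76} [-52.3   4.2]
{'at': [91.0, 365.5], 'p': 0.55} [-236.6 -150.1]
```

```bash
python3 -m pendant '[[0,0.006,0,0,0.57],[0,0.012,0,0,0.57],[0,0.018,0,0,0.57],[0,0.024,0,0,0.57],[0,0.03,0,0,0.57]]' && python3 -m pendant '[[0,0.006,0,0,0.57],[0,0.012,0,0,0.57],[0,0.018,0,0,0.57],[0,0.022,0,0,0.57],[0,0.022,0,0,0.57]]' && python3 -c "
from h import *
go([*W(4.5,2),113],ax()[0])
s=cap('side');p=cap('wrist','w5')
for q,f in((s,onz),(p,wonz)):
  for n in('flask','platform_mid'):
    for d in eyes.place_of(q,n)[:4]: print(n,d,L(f(q,d['at'],45)).round(1))
"
```

```text
t: 17.02
tcp_pos: [546.5, 83.1, 112.0]
orientation: [-0.27, -3.125, 0.007]
ft_force: [-1.6, -2.4, 1.3]
grip_width: 48.8
t: 17.65
tcp_pos: [550.3, 105.5, 111.9]
orientation: [-0.269, -3.126, 0.005]
ft_force: [-0.0, -1.3, 1.9]
grip_width: 48.9
t 17.65 tcp [550.3 105.5 111.9] loc [4.9 3.7] shift [-1.7 -0.4 -1.1] turn 0.2 F [-0.  -1.3  1.9] w 48.9 j7 0.63
flask {'at': [272.8, 260.4], 'p': 0.73} [5.3 6.5]
flask {'at': [236.4, 213.1], 'p': 0.71} [-106.1 -227.1]
flask {'at': [228.9, 382.7], 'p': 0.44} [309.1 177.8]
platform_mid {'at': [276.4, 259.8], 'p': 0.69} [-1.9 11.4]
platform_mid {'at': [303.1, 231.2], 'p': 0.34} [-147.2  -20.9]
flask {'at': [274.3, 231.7], 'p': 0.92} [1.5 2.5]
flask {'at': [151.1, 419.0], 'p': 0.88} [-135.3 -227. ]
flask {'at': [59.0, 356.6], 'p': 0.8} [-224.6 -146.5]
```

The flask stands at about (1.5, 3) of the platform. I'll open the jaws, recentre and rise straight up.

```bash
python3 -m pendant '[[0,-0.003,0,0,0.8],[0,-0.004,0,0,1],[0,-0.004,0,0,1],[0,-0.004,-0.02,0,1],[0,-0.004,-0.06,0,1]]' && python3 -m pendant '[[0,0,-0.05,0,1],[0,0,-0.09,0,1],[0,0,-0.09,10,1],[0,0,-0.09,20,1],[0,0,-0.09,30,1]]' && python3 -c "
from h import *
go([*W(-61,-120),260],ax()[1])"
```

```text
t: 18.58
tcp_pos: [549.0, 101.4, 172.4]
orientation: [-0.268, -3.123, 0.006]
ft_force: [1.4, -0.3, 0.8]
grip_width: 85.1
t: 19.2
tcp_pos: [549.7, 102.1, 264.0]
orientation: [-1.076, -2.947, 0.007]
ft_force: [-0.2, -0.5, -0.0]
grip_width: 85.0
t 19.2 tcp [549.7 102.1 264. ] loc [1.4 3.6] shift [-138.3    8.     3.6] turn 59.9 F [-0.2 -0.5 -0. ] w 85.0 j7 0.32
```

```bash
python3 -m pendant '[[-0.03,0.002,0,10,1],[-0.06,0.004,0,20,1],[-0.09,0.005,0,30,1],[-0.12,0.007,0,40,1],[-0.138,0.008,0,50,1]]'
python3 - <<'E'
from fl import *
go([*W(-61,-120),125],ax()[1])
p=cap('wrist','w6');C=wcloud(p);Lc=np.stack([(C[...,:2]-Q)@k for k in ax()],-1)
h=(p['z_map']>0)&(C[...,2]>144)&(C[...,2]<158)&(np.hypot(Lc[...,0]+61,Lc[...,1]+120)<25)
print('handle',h.sum(),((Lc[h].min(0)+Lc[h].max(0))/2).round(1))
for d in eyes.place_of(p,'flask')[:3]: print(d,L(wonz(p,d['at'],45)).round(1))
E
```

```text
t: 19.82
tcp_pos: [661.4, 18.5, 265.0]
orientation: [-2.23, -2.211, 0.007]
ft_force: [0.3, -0.1, -0.7]
grip_width: 85.7
stopper? 943 [1.3 2.5] [26.9 27.8] 164.2
t 19.88 tcp [662.8  16.8 264.9] loc [ -62.9 -122.6] shift [  2.7  -1.8 139.9] turn 9.1 F [ 0.7 -0.6  0.1] w 85.8 j7 -0.33
handle 317 [ -60.  -119.4]
{'at': [313.6, 315.7], 'p': 0.77} [-244.3 -197.2]
{'at': [390.4, 259.1], 'p': 0.61} [-145.7 -276.4]
{'at': [175.0, 102.4], 'p': 0.57} [1.2 3.7]
```

View pics/w6.png

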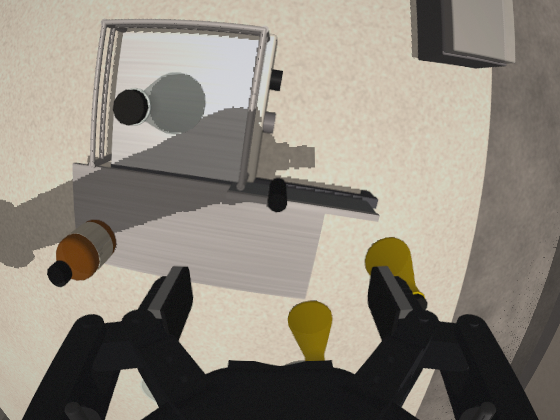

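The flask stands upright in the middle of the platform, foot at (176,103), measured (1.3, 2.5). The handle at (278,190) is at (-60, -119). I'll go down and grip it.

```bash
python3 -m pendant '[[0.003,-0.002,0,9,1],[0.003,-0.002,0.04,9,1],[0.003,-0.002,0.09,9,1],[0.003,-0.002,0.125,9,1],[0.003,-0.002,0.139,9,1]]' && python3 -m pendant '[[0,0,0,0,0.1],[0,0,0,0,0.1],[0,0,0,0,0.1],[0,0,0,0,0.1],[0,0,0,0,0.1]]' && python3 -c "
from h import *
go([*W(-61,30),125],ax()[1])"
```

```text
t: 20.6
tcp_pos: [656.1, 23.1, 124.1]
orientation: [-2.381, -2.042, 0.011]
ft_force: [0.1, -0.0, 0.5]
grip_width: 85.5
t: 21.22
tcp_pos: [657.2, 23.2, 125.7]
orientation: [-2.383, -2.044, 0.008]
ft_force: [-0.7, -0.4, 6.6]
grip_width: 14.3
t 21.23 tcp [657.2  23.2 125.7] loc [ -57.6 -116. ] shift [  -0.2 -146.     1.4] turn 1.3 F [-0.7 -0.4  6.6] w 14.3 j7 -0.53
```

```bash
python3 -m pendant '[[0.0005,-0.02,0,0,0.1],[0.001,-0.045,0,0,0.1],[0.0015,-0.07,0,0,0.1],[0.002,-0.095,0,0,0.1],[0.0025,-0.12,0,0,0.1]]' && python3 -c "
from h import *
go([*W(-57.6,30),125],ax()[1])"
```

```text
t: 21.85
tcp_pos: [538.4, 44.1, 125.7]
orientation: [-2.383, -2.044, 0.006]
ft_force: [2.3, 2.1, -6.7]
grip_width: 14.8
t 21.85 tcp [538.4  44.1 125.7] loc [-57.7   4.7] shift [  0.6 -25.3   0.9] turn 1.3 F [ 2.3  2.1 -6.7] w 14.8 j7 -0.61
```

```bash
python3 -m pendant '[[0,-0.008,0,0,0.1],[0,-0.016,0,0,0.1],[0,-0.022,0,0,0.1],[0,-0.026,0,0,0.1],[0.0005,-0.028,0,0,0.1]]' && python3 -c "
from h import *
go([*W(-57.6,30),125],ax()[1])"
```

```text
t: 22.48
tcp_pos: [512.9, 48.7, 125.8]
orientation: [-2.384, -2.045, -0.0]
ft_force: [12.1, 1.8, -16.1]
grip_width: 14.7
t 22.48 tcp [512.9  48.7 125.8] loc [-57.6  30.6] shift [-0.   0.6  0.8] turn 1.3 F [ 12.1   1.8 -16.1] w 14.7 j7 -0.62
```

The gate is against its shut stop: y = 30.6 and the force along the slide is 12 N against about 2 N when free. I'll release it and go up.

```bash
python3 -m pendant '[[0,0,0,0,0.6],[0,0,0,0,0.9],[0,0,0,0,0.9],[0,0,-0.05,0,0.9],[0,0,-0.1,0,0.9]]' && python3 -m pendant '[[0,0,-0.04,0,1],[-0.04,0,-0.06,0,1],[-0.09,0,-0.06,0,1],[-0.1,0,-0.06,0,1],[-0.1,0,-0.06,0,1]]'
python3 - <<'E'
from fl import *
go([0,0,0],ax()[1])
p=cap('wrist','w7');C=wcloud(p);Lc=np.stack([(C[...,:2]-Q)@k for k in ax()],-1)
ok=p['z_map']>0
h=ok&(C[...,2]>144)&(C[...,2]<158)&(np.hypot(Lc[...,0]+61,Lc[...,1]-30)<25)
print('handle',h.sum(),((Lc[h].min(0)+Lc[h].max(0))/2).round(1))
g=ok&(C[...,2]>80)&(C[...,2]<92)&(abs(Lc[...,0]+81)<6)
print('gate',np.percentile(Lc[g][:,1],[1,99]).round(1))
for n in('flask','bottle'):
    for d in eyes.place_of(p,n)[:3]: print(n,d,L(wonz(p,d['at'],45)).round(1))
E
```

```text
t: 23.1
tcp_pos: [512.3, 48.6, 226.7]
orientation: [-2.383, -2.044, 0.002]
ft_force: [1.1, 0.4, 0.7]
grip_width: 76.4
t: 23.72
tcp_pos: [497.0, -50.5, 286.7]
orientation: [-2.384, -2.042, 0.002]
ft_force: [-0.5, -0.4, 0.5]
grip_width: 85.2
stopper? 720 [-3.2  2.8] [19.4 27.3] 164.2
t 23.77 tcp [497.1 -49.3 286.7] loc [-156.9   29.1] shift [ -26.7 -498.1  287.9] turn 1.3 F [-0.6  0.6  0.4] w 85.7 j7 -0.25
handle 289 [-61.  30.]
gate [-76.8  77.7]
flask {'at': [305.2, 36.6], 'p': 0.9} [-0.1  4.9]
flask {'at': [429.2, 252.3], 'p': 0.65} [-261.1 -177.9]
flask {'at': [493.2, 179.6], 'p': 0.59} [-154.1 -261.9]
bottle {'at': [219.8, 189.6], 'p': 0.57} [-180.1  100.6]
bottle {'at': [307.6, 36.5], 'p': 0.33} [0.2 2.2]
```

View pics/w7.png

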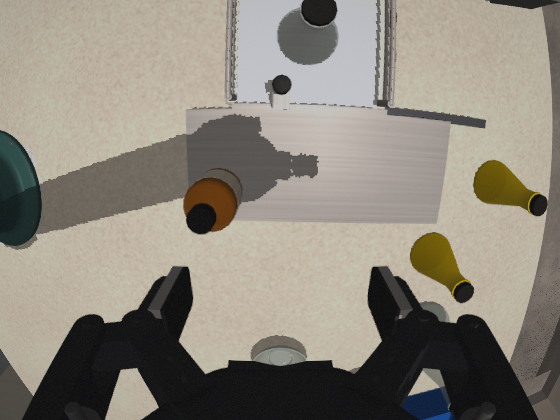

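The gate is shut with its handle at (281,84), measured (-61, 30.0). The flask stands mid-platform with its foot at (308,36), the bottle has not moved and the arm is clear. Handing in.

```bash
python3 -c "
from h import *
print(order.job_done())"
```

```text
the job is handed in; nothing more can be done
None
```

The shaker is loaded and the job is handed in, at about 24 s of the 72 s allowed. I slid the gate to its open stop, pushed the flask along the shelf and onto the platform, and slid the gate to its shut stop.

**How the flask was moved:** I first planned to push low at the foot. Depth measurement showed the gripper's knuckle would have touched the flask's neck first, so I backed out before making contact. Instead I straddled the upper cone with the jaws about 49 mm apart, never gripping it. One fingertip pushed with about 3 N, and the flask stayed standing on the surface.

**Last checks:**
- **Gate:** the handle measured (-61, 30.0) mm against the stated shut position of (-61, 30). The force at the stop was 12 N, against about 2–3 N while sliding freely.
- **Flask:** it stood upright about 3 mm off the platform's centre, at (1.3, 2.5) mm by depth before the gate was shut.
- **Bottle:** it stood where it was.
- **Arm:** it was clear of everything.

**Disagreements:**
- The side camera's network put the flask up to about 8 mm off centre.
- The last wrist depth reading gave the stopper at x = -3 mm, but the picture edge cut it off. The wrist network gave (0, 5) mm in that same view.
- The gate was about 23 mm open at the start.

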